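# Chock the lying wine bottle on the sloping stand

### The arm

A 6-joint arm with a two-finger parallel gripper is mounted at the origin on a cart in front of the work surface, level with it; the furniture and walls round the work are solid. World frame = base frame: x ahead of the robot, y to its left, z up, the work surface at z = 0. Lengths are in mm, angles in rad, forces in N, time in s.
With the tool pointing down it reaches from about 400 to 925 mm from the base axis. Payload 12.5 kg.
Tool frame: the origin (TCP) lies midway between the tips of the shut fingers; the grasp point (between the pads) lies 19 mm behind it; z points along the fingers, y is the line along which they close (so a half turn about z gives the same grasp; the last joint's range is limited). The gripper opens to 95 mm and grips with 3 to 60 N. Pads are 20 mm wide; open, the fingers measure 119 mm over their backs; the gripper's body (75 mm by 180 mm) begins 59 mm behind the grasp point.
Start: joints at [-1.407, 0.491, 1.559, -0, 1.092, -0.106], TCP at [166.61, -602.405, 179.361] pointing down, gripper open.
Joint ranges: [-3.1, 3.1], [-0.84, 2.19], [0.05, 2.79], [-1.13, 4.28], [0.06, 2.93], [-2.69, 2.69]. Speed limits (rad/s): [2.22, 2.22, 2.79, 3.14, 3.14, 3.14].

### API

Orientations are given as [roll, pitch, yaw] about the fixed x, y, z axes, in that order (R = Rz(yaw) Ry(pitch) Rx(roll)).
In Python, from cell import state, viewer, env, models gives the robot as it stands. The module is installed in compiled form; this text tells all that it offers.
- The arm moves only by the tool arm_command, never from a script. Its argument "rows" is a list of rows, each a list of 2 entries, a list of its own where there are three numbers: the shift along the tool's x, y, z normalised to -1 to 1, where 1 is 0.25 m, then the turn about the tool's z normalised to -1 to 1, where 1 is pi rad. A call has exactly 5 rows; each row shifts and turns the commanded pose from where the row before left it, along the tool's axes as they then stand; what a row does not reach is not made up. A row lasts 1/10 s, in which the tool goes at most 50 mm and 8.59 degrees, less where a joint would pass 70% of its speed; a pose out of reach is approached as far as the arm can. A call with a number of a shift or a turn outside -1 to 1 is refused whole. A call with a gripper value outside its range is refused whole. "claw" is the opening, from 0 (shut) to 1 (fully open), set as the call begins (left out, the last holds). The fingers move at their own pace and stop on an object; the grip force is fixed at half the most. Time passes only in rows, so rows that do not move let the fingers close, or fill a call up. It gives the time, the measured TCP pose, the force, the opening and the grip force at its end, in the units of the state.
- state(): the state, without advancing time (a new reading comes with each control period).
- viewer.read_camera(name): name is "scene" or "top"; returns (picture, depth): 384x512x3 uint8, red, green, blue; 384x512 float32, mm along the optical axis (not along the pixel's ray), 0 where there is no reading.
- viewer.get_calibration(name): a dict with "camera_matrix" (3x3 intrinsics, pixels), "world_to_cam" (4x4, takes a point from world to camera coordinates). Camera axes: x right, y up, looking along -z (the intrinsics and any distortion apply to the point x, -y, -z); pixel columns grow to the right and rows downward; lengths in mm; the calibration is good to about 2 mm. A picture is of the moment at which its call begins. get_calibration takes no time and is no camera call.
- env.job_done(): hands the job in; it is judged then, once.
Trained networks look in the newest picture that a camera, given by its name, has taken for a name from the list of things; names that differ only in an ending like _2 or _b are one class to them, and where a whole thing is asked for, a point or a joint stands for the part that bears it (a point fixed in the world has none). Each returns a list of dicts, best first, with "confidence" (0 to 1); they miss things now and then, are a little off and sometimes report something else, mostly with a low value. They report only what shows in the picture. A call takes as long as a camera call.
- models.search_frame(camera, label): "position" ([x, y, z] in mm, in world coordinates, good to about 4 mm: the middle of the surface that is visible of it).
- models.mark_of(camera, label): "position" ([x, y, z] in mm, in world coordinates, good to about 4 mm: a listed point, or the origin of a listed thing).
The state is a dict: "t": time; "joints": joint angles; "qvel": joint speeds; "tau": joint torques, N m; "eef_pos": TCP position; "tcp_rot": TCP orientation; "ft_force": force on the tool from outside, world axes, zero at the start; "moment": the same for the moment, N m; "opening": opening from 0.0 (shut) to 1.0 (fully open); "grip_force": force on a finger pad.
Only numpy, scipy, OpenCV 4.12 (cv2) and the standard library are available. Lean on these libraries where they do the work, as an engineer would, in place of code of your own. Each camera call takes 0.05 s, during which the arm holds its last target. There are 200 camera calls.

### The job

Set the dark wooden two-pronged chock flat on the sloping bottle stand, squarely across the lower half of the slope near the middle of its width, with its wedge toes pointing uphill. Then take the small wine bottle off its rest and lay it gently on its side on the slope, just uphill of the chock, centred on it and against both toes, letting go only once the toes will hold it so that it never rolls or drops freely. Leave everything else where it stands.

Things in the scene. Friction and masses are not known exactly. Their poses are not given: they have to be found in the camera images.
- slope: Top of the sloping bottle stand, a fixed bare wooden board 200 mm (along the slope) x 220 x 14 mm, tilted 8 degrees (0.14 rad), without a lip. Origin: centre of its upper face, 41 mm above the worktop; x points uphill along the board (low edge nearest the robot), y across the slope, z along the outward normal.
- chock_grip (a point): Loose dark wood chock, 0.3 kg, U-shaped from above: a rail 14 mm wide (x), 130 long (y), 24 high, two prongs 30 wide, 24 high going from its ends to +x, 70 apart inside. This point: centre of the rail, half-way up (12 mm over the flat underside); pinch it here across x. x points to the toes, y along the rail, z up. At first flat on the worktop beside the stand, toes roughly away from the robot.
- chock_bed (a point): Point carried by the chock: where the middle of the bottle's axis should be when it lies on the same surface against both toes (91.4 mm ahead of chock_grip along x, 13 mm above it, 25 mm over the underside). The toes are the prong ends, blunt, faces at 60 degrees to the underside, ending 74 mm ahead of chock_grip. The chock does not slide on the slope by itself. Same axes as chock_grip.
- bottle_mid (a point): Loose small green wine bottle with pale label, 0.3 to 0.55 kg, lying on its side on the rest, axis 39 mm above the worktop; straight body 50 mm in diameter, 130 long, then a neck, 185 over all. Point: on the axis, middle of the straight body, weight within 10 mm of it. y runs to the neck, x and z turn as it rolls. Rolls freely. The neck may finally point to either side.
- rest: Fixed rest on the worktop on which the bottle waits: two brass dowels along y (130 mm long, 12 thick, 30 apart, tops 18 mm above the worktop) on two cross bars 64 mm long, 12 high, 50 either side of the middle. Origin: centre of its underside. The fingers can go down beside the bottle between the cross bars.
- jigger: Bystander: copper double jigger, two cones waist to waist, 43 mm across, 84 mm tall; origin at the centre of its underside, z up. Leave it.
- candle: Bystander: candle in a glass, 76 mm across, 90 mm tall; origin at the centre of its underside, z up. Leave it.
- tea_caddy: Bystander: round tea caddy, 60 mm across, 98 mm tall; origin at the centre of its underside, z up. Leave it.
- jar: Bystander: glass storage jar with a pale lid, 64 mm across, 97 mm tall; origin at the centre of its underside, z up. Leave it.

How it is judged (in metres and radians):
On the way, in this order (a step that is already met when the one before it is completed fails the run):
1. the chock lies flat and square on the slope, toes uphill, released, while the bottle is not on the stand (x of chock_grip in the frame of slope between -0.095 and -0.005 m and y of chock_grip in the frame of slope between -0.04 and 0.04 m and z of chock_grip in the frame of slope between 0.006 and 0.018 m and angle between the y axis of chock_grip and the y axis of slope, either way round below 0.26 rad and angle between the z axis of chock_grip and the z axis of slope, either way round below 0.08 rad and contact force between the fingers and chock below 0.05 N and linear speed of chock below 0.02 m/s and contact force between bottle and slope below 0.05 N and horizontal distance between bottle_mid and slope above 0.13 m), for 0.2 s.
2. the bottle, still held, is at its place against both toes (within 12 mm along the slope, 8 mm in height) (x of bottle_mid in the frame of chock_grip between 0.0794 and 0.1034 m and z of bottle_mid in the frame of chock_grip between 0.005 and 0.021 m and y of bottle_mid in the frame of chock_grip between -0.022 and 0.022 m and angle between the y axis of bottle_mid and the y axis of chock_grip, either way round below 0.12 rad and x of chock_grip in the frame of slope between -0.095 and -0.005 m and y of chock_grip in the frame of slope between -0.04 and 0.04 m and z of chock_grip in the frame of slope between 0.006 and 0.018 m and angle between the y axis of chock_grip and the y axis of slope, either way round below 0.26 rad and angle between the z axis of chock_grip and the z axis of slope, either way round below 0.08 rad and contact force between the fingers and bottle above 0.5 N), for 0.05 s.
At the end, for the whole second after the job is handed in: Chock flat on the board, square within 15 degrees, rail 5 to 95 mm downhill of the board's centre and within 40 mm of its middle line; bottle lying on the board against the toes (6 mm along, 5 mm in height), parallel within 7 degrees, centred within 22 mm; both released and still (x of chock_grip in the frame of slope between -0.095 and -0.005 m and y of chock_grip in the frame of slope between -0.04 and 0.04 m and z of chock_grip in the frame of slope between 0.006 and 0.018 m and angle between the y axis of chock_grip and the y axis of slope, either way round below 0.26 rad and angle between the z axis of chock_grip and the z axis of slope, either way round below 0.08 rad and x of bottle_mid in the frame of chock_grip between 0.0854 and 0.0974 m and z of bottle_mid in the frame of chock_grip between 0.008 and 0.018 m and y of bottle_mid in the frame of chock_grip between -0.022 and 0.022 m and angle between the y axis of bottle_mid and the y axis of chock_grip, either way round below 0.12 rad and contact force between bottle and chock above 0.1 N and contact force between each of bottle, chock and slope above 0.5 N and linear speed of each of bottle, chock below 0.02 m/s); the robot touches nothing.
It fails at once if the bottle rolls or falls freely (faster than 0.3 m/s out of the fingers) (contact force between the fingers and bottle below 0.01 N and linear speed of bottle above 0.3 m/s).
It fails at once if the bottle falls off the worktop (height (world z) of bottle_mid below -0.05 m).
It fails at once if the jigger, candle, tea caddy or jar is moved more than 40 mm (distance of any of jigger, candle, tea_caddy, jar from where it was at the start of the episode above 0.04 m).
It also fails if it takes over 64 s, if anything falls off the work surface, if the arm or the gripper's body presses on something with over 40 N, if the wrist force passes 120 N, or if a joint passes its speed limit or range.

## Working session

There is one attempt and no reset: what is moved stays moved. The work goes in short steps, Python scripts to look and compute and a tool call to move; the robot and the scene stay as the last step left them, time stands still between calls to the robot, and variables do not carry over. Pictures are saved under pics/ and viewed, at most 10 in all, crops included, and the job is handed in when it is done.

Besides the shell and the picture viewer there is one more tool, called after "Emit:" as name(argument=value, ...), one argument or row to a line, values as JSON. arm_command: Moves the arm, as the interface text tells. Scaled input: -1 to 1 covers 0.25 m each way for a shift and pi rad each way for a turn. Its arguments: {"type":"object","properties":{"rows":{"type":"array","items":{"type":"array"}},"claw":{"type":"number"}},"required":["rows"]}

```bash
mkdir -p pics
cat > h.py <<'E'
import numpy as np, cv2
from cell import state, viewer, env, models
def cloud(name):
    im,d=viewer.read_camera(name); c=viewer.get_calibration(name)
    K=np.array(c["camera_matrix"]); W=np.linalg.inv(np.array(c["world_to_cam"]))
    v,u=np.mgrid[0:d.shape[0],0:d.shape[1]]
    x=(u-K[0,2])/K[0,0]*d; y=(v-K[1,2])/K[1,1]*d
    P=np.stack([x,-y,-d,np.ones_like(d)],-1)@W.T
    P[d==0]=np.nan
    return im,d,P[...,:3]
E
python3 - <<'E'
from h import *
ims=[]
for c in("scene","top"):
    im,d,P=cloud(c); cv2.imwrite(f"pics/{c}0.png",im[...,::-1]); np.save(f"{c}.npy",P)
    for l in ("slope","chock_grip","chock_bed","bottle_mid","rest","jigger","candle","tea_caddy","jar"):
        print(c,l,[(np.round(r["position"]).tolist(),round(r["confidence"],2)) for r in models.mark_of(c,l)[:2]])
print(state())
E
```

```text
scene slope [([457.0, -54.0, 40.0], 0.87)]
scene chock_grip [([425.0, -317.0, 13.0], 0.58)]
scene chock_bed [([498.0, -275.0, 28.0], 0.89)]
scene bottle_mid [([434.0, 345.0, 39.0], 0.61)]
scene rest [([431.0, 348.0, 0.0], 0.38)]
scene jigger [([637.0, -137.0, -1.0], 0.55)]
scene candle [([695.0, -36.0, 1.0], 0.8)]
scene tea_caddy [([486.0, -578.0, 3.0], 0.66)]
scene jar [([480.0, 549.0, 1.0], 0.84)]
top slope [([458.0, -57.0, 43.0], 0.74)]
top chock_grip [([422.0, -324.0, 8.0], 0.97)]
top chock_bed [([498.0, -275.0, 22.0], 0.65)]
top bottle_mid [([434.0, 341.0, 39.0], 0.64)]
top rest [([437.0, 341.0, 1.0], 0.47), ([421.0, -322.0, 11.0], 0.3)]
top jigger [([488.0, -577.0, 3.0], 0.47), ([637.0, -134.0, -1.0], 0.44)]
top candle []
top tea_caddy [([485.0, -575.0, -0.0], 0.81)]
top jar [([479.0, 551.0, 1.0], 0.93)]
{'t': 1.0, 'joints': array([-1.40660798e+00,  4.90881831e-01,  1.55892005e+00, -2.31467781e-06,
        1.09170837e+00, -1.05606409e-01]), 'qvel': array([-0.00059493,  0.00240845,  0.00041978,  0.00016149, -0.00078439,
       -0.0014342 ]), 'tau': array([-2.13641765e-04, -6.12475491e+01, -2.58436865e+01,  6.93837600e-02,
        4.46312909e-02, -1.75493523e-05]), 'eef_pos': array([ 166.60221233, -602.39384087,  179.36532161]), 'tcp_rot': array([3.14151093e+00, 1.07287355e-05, 2.69795826e-01]), 'ft_force': array([ 0.64841125, -0.63588272, -0.27940293]), 'moment': array([0.10786271, 0.01685629, 0.03243175]), 'grip_force': 0.0, 'opening': 0.999738631956228}
```

View pics/scene0.png

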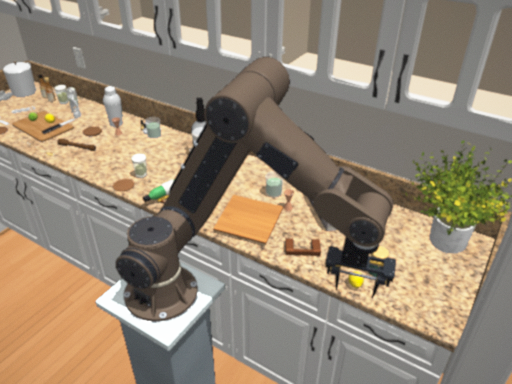

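View pics/top0.png

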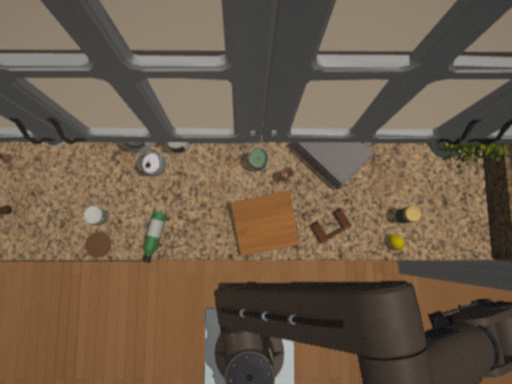

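The scene picture shows the stand at about (248,218), the chock at (302,247) and the bottle at (158,190). In the top picture the stand is at (264,222), the chock at (331,226) with its toes up and to the right of the image, and the bottle at (154,237) with its neck towards the robot. The network positions agree with both pictures. Next I'll refine the poses with depth.

```bash
cat >> h.py <<'E'
def rect(P,c,r,z0,z1):
    Q=P.reshape(-1,3); m=(np.hypot(Q[:,0]-c[0],Q[:,1]-c[1])<r)&(Q[:,2]>z0)&(Q[:,2]<z1); Q=Q[m]
    return Q,cv2.minAreaRect(Q[:,:2].astype(np.float32))
E
python3 - <<'E'
from h import *
np.set_printoptions(precision=2,suppress=True)
for c in("scene","top"):
    P=np.load(c+".npy")
    for n,ctr,r,z0,z1 in(("slope",(457,-55),165,20,62),("chock",(455,-298),100,14,40),("bottle",(420,343),140,35,80)):
        Q,R=rect(P,ctr,r,z0,z1); print(c,n,len(Q),R[0],R[1],R[2],"zmed",np.median(Q[:,2]),Q[:,2].max())
        if n=="slope":
            a=np.c_[Q[:,:2],np.ones(len(Q))]; f=np.linalg.lstsq(a,Q[:,2],rcond=None)[0]; print(" plane",f,"yaw",np.arctan2(f[1],f[0]),"slope",np.hypot(*f[:2]))
        if n=="bottle":
            m=Q.mean(0); print(" mean",m,"dir",np.linalg.svd((Q-m)[:,:2],full_matrices=False)[2][0])
    # overhead stuff heights in region
    Q=P.reshape(-1,3); m=(Q[:,0]>300)&(Q[:,0]<620)&(abs(Q[:,1])<500)&(Q[:,2]>110); print("overhead",m.sum(), Q[m].min(0) if m.any() else "")
# chock shape in top view
P=np.load("top.npy"); Q,_=rect(P,(455,-298),100,14,40)
from scipy.optimize import minimize
def dist(p):
    c,s=np.cos(p[2]),np.sin(p[2]); d=Q[:,:2]-p[:2]; x=d@[c,s]; y=d@[-s,c]
    def b(cx,cy,hx,hy): return np.hypot(np.maximum(abs(x-cx)-hx,0),np.maximum(abs(y-cy)-hy,0))
    e=np.minimum.reduce([b(0,0,7,65),b(33.5,50,40.5,15),b(33.5,-50,40.5,15)]); return np.mean(np.minimum(e,15)**2)
best=min((minimize(dist,[423+i,-321+j,k],method="Nelder-Mead") for i in(-6,6) for j in(-6,6) for k in(.4,.6)),key=lambda r:r.fun)
print("chock fit",best.x,best.fun)
E
```

```text
scene slope 2128 (456.35205078125, -56.98200988769531) (210.95648193359375, 222.02406311035156) 10.771695137023926 zmed 41.68720415770906 61.58084795654872
 plane [  0.14   0.03 -19.26] yaw 0.20243674269289974 slope 0.14244943202744245
scene chock 336 (446.429931640625, -305.36065673828125) (80.40376281738281, 129.34580993652344) 29.360660552978516 zmed 25.176215614605326 33.721237924863544
scene bottle 272 (394.7694396972656, 344.9242248535156) (45.30978775024414, 172.235595703125) 78.6841812133789 zmed 56.975161199868126 74.80850877307671
 mean [379.56 345.27  55.54] dir [-0.97  0.25]
overhead 10901 [ 572.32 -499.98  549.45]
top slope 3283 (458.4697265625, -59.324462890625) (198.7406768798828, 220.34893798828125) 11.155299186706543 zmed 41.36700211223888 61.747503733244
 plane [  0.14   0.03 -19.71] yaw 0.19189922036785562 slope 0.13935514014700146
top chock 428 (458.775146484375, -300.55975341796875) (95.69341278076172, 130.29452514648438) 29.946977615356445 zmed 24.13516129891741 32.77625148627112
top bottle 647 (407.4681396484375, 345.35400390625) (52.176055908203125, 185.04217529296875) 77.33028411865234 zmed 58.835792589570474 73.90068129275164
 mean [414.74 340.34  57.23] dir [-0.97  0.25]
overhead 37591 [ 300.   -499.96  551.13]
chock fit [ 423.37 -320.85    0.53] 0.5318968618572124
```

```bash
cat >> h.py <<'E'
def plan(target,yaw,n,start=None):
    """rows for n steps from start (pos,yaw) to target pos/yaw (world mm, tool down)"""
    if start is None:
        s=state(); start=(s["eef_pos"],s["tcp_rot"][2])
    p0,y0=np.array(start[0]),start[1]; p1=np.array(target); dy=(yaw-y0+np.pi)%(2*np.pi)-np.pi
    p=p0.copy(); y=y0; rows=[]
    for i in range(n):
        d=p0+(p1-p0)*(i+1)/n-p; c,s_=np.cos(y),np.sin(y)
        l=np.round(np.array([c*d[0]+s_*d[1], s_*d[0]-c*d[1], -d[2]])/250,3); t=round(-(y0+dy*(i+1)/n-y)/np.pi,3)
        rows.append([l.tolist(),t]); l=l*250
        p=p+[c*l[0]+s_*l[1], s_*l[0]-c*l[1], -l[2]]; y-=t*np.pi
    for k in range(0,n,5): print(rows[k:k+5])
    print("end",p.round(1),round(y,3)); return p,y
E
python3 - <<'E'
from h import *
s=plan((423,-321,100),2.10,15); plan((423,-321,4),2.10,5,s)
E
```

```text
[[[0.086, -0.054, 0.021], np.float64(-0.039)], [[0.092, -0.043, 0.021], np.float64(-0.039)], [[0.096, -0.032, 0.021], np.float64(-0.039)], [[0.1, -0.02, 0.022], np.float64(-0.038)], [[0.101, -0.007, 0.021], np.float64(-0.039)]]
[[[0.101, 0.005, 0.021], np.float64(-0.039)], [[0.101, 0.017, 0.021], np.float64(-0.039)], [[0.097, 0.029, 0.021], np.float64(-0.039)], [[0.093, 0.041, 0.021], np.float64(-0.039)], [[0.087, 0.052, 0.022], np.float64(-0.038)]]
[[[0.08, 0.062, 0.021], np.float64(-0.039)], [[0.073, 0.071, 0.021], np.float64(-0.039)], [[0.062, 0.08, 0.021], np.float64(-0.039)], [[0.053, 0.087, 0.021], np.float64(-0.039)], [[0.042, 0.092, 0.021], np.float64(-0.039)]]
end [ 422.9 -321.   100.1] 2.101
[[[-0.0, 0.0, 0.077], np.float64(0.0)], [[-0.0, 0.0, 0.077], np.float64(0.0)], [[-0.0, 0.0, 0.077], np.float64(0.0)], [[-0.0, 0.0, 0.077], np.float64(0.0)], [[-0.0, 0.0, 0.076], np.float64(0.0)]]
end [ 422.9 -321.     4.1] 2.101
```

Emit:
arm_command(
  rows=[
    [[0.086, -0.054, 0.021], -0.039],
    [[0.092, -0.043, 0.021], -0.039],
    [[0.096, -0.032, 0.021], -0.039],
    [[0.1, -0.02, 0.022], -0.038],
    [[0.101, -0.007, 0.021], -0.039],
  ],
  claw=1,
)

```text
t: 1.5
eef_pos: [252.7, -507.9, 152.7]
tcp_rot: [3.141, 0.0, 0.884]
ft_force: [-0.2, -0.1, -0.3]
opening: 0.998
grip_force: 0.0
```

Emit:
arm_command(
  rows=[
    [[0.101, 0.005, 0.021], -0.039],
    [[0.101, 0.017, 0.021], -0.039],
    [[0.097, 0.029, 0.021], -0.039],
    [[0.093, 0.041, 0.021], -0.039],
    [[0.087, 0.052, 0.022], -0.038],
  ],
)

```text
t: 2.0
eef_pos: [338.2, -414.1, 126.3]
tcp_rot: [3.141, 0.0, 1.494]
ft_force: [-0.0, 0.4, -0.7]
opening: 0.998
grip_force: 0.0
```

Emit:
arm_command(
  rows=[
    [[0.08, 0.062, 0.021], -0.039],
    [[0.073, 0.071, 0.021], -0.039],
    [[0.062, 0.08, 0.021], -0.039],
    [[0.053, 0.087, 0.021], -0.039],
    [[0.042, 0.092, 0.021], -0.039],
  ],
)

```text
t: 2.5
eef_pos: [423.7, -320.3, 100.0]
tcp_rot: [3.142, 0.0, 2.106]
ft_force: [0.8, -1.2, 0.2]
opening: 0.999
grip_force: 0.0
```

Emit:
arm_command(
  rows=[
    [[0, 0, 0], 0],
    [[0, 0, 0], 0],
    [[0, 0, 0], 0],
    [[0, 0, 0], 0],
    [[0, 0, 0], 0],
  ],
)

```text
t: 3.0
eef_pos: [422.6, -321.6, 100.3]
tcp_rot: [3.142, 0.0, 2.1]
ft_force: [0.2, -0.2, 0.3]
opening: 1.001
grip_force: 0.0
```

Run:
```python
from h import *
plan((423,-321,5),2.10,10)
```

```text
[[[0.0, 0.0, 0.038], np.float64(-0.0)], [[0.0, 0.001, 0.038], np.float64(-0.0)], [[0.0, -0.0, 0.038], np.float64(-0.0)], [[0.001, 0.0, 0.038], np.float64(-0.0)], [[-0.0, 0.0, 0.039], np.float64(-0.0)]]
[[[-0.0, 0.001, 0.038], np.float64(-0.0)], [[-0.0, -0.0, 0.038], np.float64(-0.0)], [[0.0, 0.0, 0.038], np.float64(-0.0)], [[0.0, 0.0, 0.038], np.float64(-0.0)], [[0.0, 0.001, 0.038], np.float64(-0.0)]]
end [ 423.1 -321.     5. ] 2.1
```

Emit:
arm_command(
  rows=[
    [[0, 0.002, 0.08], 0],
    [[0, 0, 0.08], 0],
    [[0, 0, 0.08], 0],
    [[0, 0, 0.08], 0],
    [[0, 0, 0.065], 0],
  ],
)

```text
t: 3.5
eef_pos: [423.0, -321.1, 2.9]
tcp_rot: [-3.141, -0.0, 2.1]
ft_force: [0.7, -1.4, 0.6]
opening: 1.0
grip_force: 0.0
```

Emit:
arm_command(
  rows=[
    [[0, 0, 0], 0],
    [[0, 0, 0], 0],
    [[0, 0, 0], 0],
    [[0, 0, 0], 0],
    [[0, 0, 0], 0],
  ],
  claw=0,
)

```text
t: 4.0
eef_pos: [423.6, -321.0, 4.5]
tcp_rot: [3.141, 0.001, 2.101]
ft_force: [-0.3, -0.0, 0.3]
opening: 0.635
grip_force: 0.0
```

Emit:
arm_command(
  rows=[
    [[0, 0, 0], 0],
    [[0, 0, 0], 0],
    [[0, 0, 0], 0],
    [[0, 0, 0], 0],
    [[0, 0, 0], 0],
  ],
)

```text
t: 4.5
eef_pos: [423.4, -320.8, 3.8]
tcp_rot: [-3.142, 0.0, 2.101]
ft_force: [-0.0, -0.1, 0.2]
opening: 0.219
grip_force: 0.0
```

Emit:
arm_command(
  rows=[
    [[0, 0, -0.05], 0],
    [[0, 0, -0.1], 0],
    [[0, 0, -0.1], 0],
    [[0, 0, -0.1], 0],
    [[0, 0, -0.05], 0],
  ],
)

```text
t: 5.0
eef_pos: [423.9, -321.2, 106.5]
tcp_rot: [3.141, 0.003, 2.101]
ft_force: [-0.3, -0.2, -0.0]
opening: 0.006
grip_force: 0.0
```

Run:
```python
from h import *
im,d,P=cloud("top"); cv2.imwrite("pics/t1.png",cv2.resize(im[150:300,180:420,::-1],None,fx=3,fy=3))
s=state(); print(s["eef_pos"],s["tcp_rot"],s["opening"],s["grip_force"],s["ft_force"])
# rail target at slope x=-35,y=0
u=np.array([np.cos(.192),np.sin(.192)]); c=np.array([457.5,-57.5])-40*u; print(c)
q=plan((*c,115),1.763,10)
```

```text
[ 424.23264027 -321.51490888  107.31069594] [3.14048368 0.00427706 2.10152707] 0.0028077741388449875 0.0 [ 0.16415252 -0.78918889  2.11476173]
[418.23501786 -65.13290098]
[[[0.09, 0.05, -0.003], np.float64(0.011)], [[0.091, 0.047, -0.003], np.float64(0.011)], [[0.093, 0.043, -0.003], np.float64(0.01)], [[0.094, 0.041, -0.003], np.float64(0.011)], [[0.096, 0.037, -0.003], np.float64(0.011)]]
[[[0.096, 0.034, -0.003], np.float64(0.011)], [[0.098, 0.031, -0.004], np.float64(0.01)], [[0.099, 0.027, -0.003], np.float64(0.011)], [[0.1, 0.024, -0.003], np.float64(0.011)], [[0.1, 0.021, -0.003], np.float64(0.011)]]
end [418.3 -65.2 115.1] 1.762
```

View pics/t1.png

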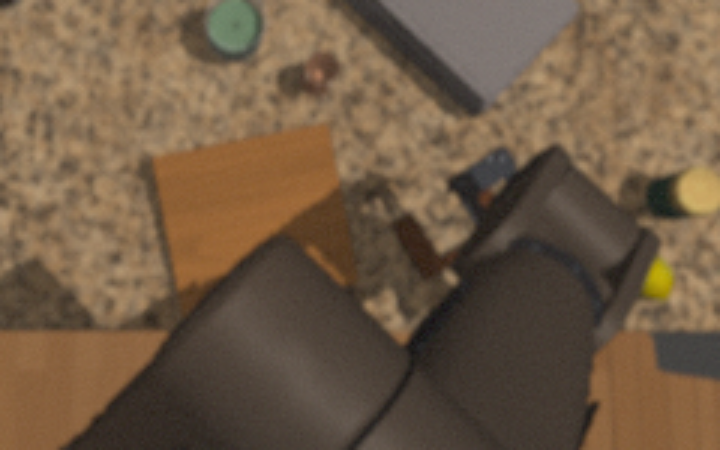

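The crop shows the chock still on the worktop, with one prong at (420,245). The fingers close slowly (about 0.8/s) and I lifted before they had shut. I'll reopen, descend, and wait for a grip reading this time.

Emit:
arm_command(
  rows=[
    [[0, 0, 0], 0],
    [[0, 0, 0], 0],
    [[0, 0, 0], 0],
    [[0, 0, 0], 0],
    [[0, 0, 0], 0],
  ],
  claw=0.6,
)

```text
t: 5.55
eef_pos: [423.2, -320.6, 103.3]
tcp_rot: [-3.141, -0.001, 2.101]
ft_force: [-1.5, -0.3, -0.4]
opening: 0.374
grip_force: 0.0
```

Emit:
arm_command(
  rows=[
    [[0, 0, 0.02], 0],
    [[0, 0, 0.02], 0],
    [[0, 0, 0.02], 0],
    [[0, 0, 0.02], 0],
    [[0, 0, 0.02], 0],
  ],
)

```text
t: 6.05
eef_pos: [423.3, -320.7, 78.3]
tcp_rot: [-3.141, -0.0, 2.101]
ft_force: [1.1, 0.1, 0.8]
opening: 0.598
grip_force: 0.0
```

Run:
```python
from h import *
P=cloud("top")[2]; Q,R=rect(P,(455,-298),100,14,40); 
print(len(Q))
P=cloud("scene")[2]; Q,R=rect(P,(455,-298),100,14,40); print(len(Q),R)
print([(r["position"],r["confidence"]) for c in("top","scene") for r in models.mark_of(c,"chock_grip")])
plan((423.4,-321,4),2.10,5)
```

```text
199
338 ((444.2828369140625, -306.2705078125), (79.34729766845703, 130.20640563964844), 30.68523406982422)
[([421.4, -321.8, 11.1], 0.63)]
[[[-0.0, -0.0, 0.06], np.float64(0.0)], [[-0.0, -0.0, 0.06], np.float64(0.0)], [[-0.0, -0.0, 0.059], np.float64(0.0)], [[-0.001, -0.0, 0.06], np.float64(0.0)], [[0.0, -0.0, 0.06], np.float64(0.0)]]
end [ 423.5 -321.     4. ] 2.101
```

Chock undisturbed.

Emit:
arm_command(
  rows=[
    [[0, 0, 0.06], 0],
    [[0, 0, 0.06], 0],
    [[0, 0, 0.06], 0],
    [[0, 0, 0.06], 0],
    [[0, 0, 0.06], 0],
  ],
)

```text
t: 6.75
eef_pos: [423.6, -321.0, 3.6]
tcp_rot: [3.141, 0.001, 2.101]
ft_force: [0.2, 0.0, -0.8]
opening: 0.603
grip_force: 0.0
```

Emit:
arm_command(
  rows=[
    [[0, 0, 0], 0],
    [[0, 0, 0], 0],
    [[0, 0, 0], 0],
    [[0, 0, 0], 0],
    [[0, 0, 0], 0],
  ],
  claw=0,
)

```text
t: 7.25
eef_pos: [423.6, -321.0, 4.4]
tcp_rot: [3.141, 0.001, 2.101]
ft_force: [-0.3, -0.8, -0.1]
opening: 0.238
grip_force: 0.0
```

Emit:
arm_command(
  rows=[
    [[0, 0, 0], 0],
    [[0, 0, 0], 0],
    [[0, 0, 0], 0],
    [[0, 0, 0], 0],
    [[0, 0, 0], 0],
  ],
)

```text
t: 7.75
eef_pos: [423.4, -320.8, 3.8]
tcp_rot: [-3.142, 0.0, 2.101]
ft_force: [0.0, 0.2, 0.9]
opening: 0.004
grip_force: 0.0
```

Run:
```python
from h import *
im,d,P=cloud("scene"); a=cv2.resize(im[180:290,240:420,::-1],None,fx=4,fy=4); cv2.imwrite("pics/s2.png",a)
print([(r["position"],r["confidence"]) for c in("top","scene") for r in models.mark_of(c,"chock_grip")])
for c in ("scene","top"):
    q=viewer.get_calibration(c);p=np.array(q["world_to_cam"])@[423.4,-320.8,22,1];p=p*[1,-1,-1,1];print(c,(np.array(q["camera_matrix"])@p[:3]/p[2]))
Q,R=rect(P,(455,-298),100,14,40); print(len(Q),R)
P0=np.load("top.npy");Q,_=rect(P0,(455,-298),100,14,40)
d=Q[:,:2]-[423.4,-320.9];x=d@[np.cos(.53),np.sin(.53)];y=d@[-np.sin(.53),np.cos(.53)]
print(np.histogram2d(x,y,bins=[np.arange(-15,90,10),np.arange(-75,80,10)])[0].astype(int))
```

```text
[([421.4, -321.8, 11.1], 0.63), ([427.6, -317.1, 11.1], 0.75)]
scene [303.0707823  250.03069293   1.        ]
top [335.41589269 232.09525125   1.        ]
305 ((442.8285827636719, -307.1501770019531), (75.60626220703125, 129.00177001953125), 30.009986877441406)
[[0 2 2 1 2 2 1 2 1 1 2 1 2 1 0]
 [1 6 6 8 7 7 7 8 8 7 9 7 7 8 0]
 [1 8 6 9 4 1 2 1 1 3 1 7 8 7 0]
 [1 6 7 9 0 0 0 0 0 0 1 7 8 9 0]
 [0 7 8 8 1 0 0 0 0 0 0 8 7 7 0]
 [0 7 9 7 1 0 0 0 0 0 0 8 8 8 0]
 [0 6 8 8 0 0 0 0 0 0 1 7 7 9 0]
 [1 5 8 8 0 0 0 0 0 0 1 8 6 8 0]
 [0 3 3 4 0 0 0 0 0 0 0 2 4 3 0]
 [0 0 0 0 0 0 0 0 0 0 0 0 0 0 0]]
```

View pics/s2.png

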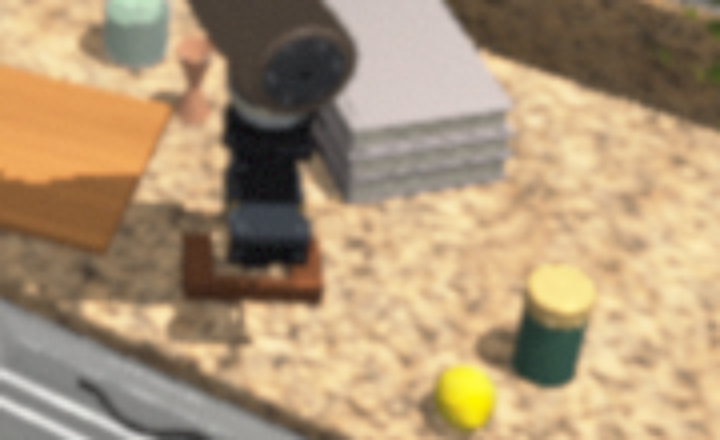

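The crop shows the shut fingers ending at (268,262), above or behind the rail's top edge (row ~265), and nothing in the grip. I'll check the actual finger position by depth.

Run:
```python
from h import *
np.set_printoptions(precision=0,suppress=True)
im,d,P=cloud("scene")
for r in (200,215,225,232,238,242,245,247,250,253): print(r,[(P[r,c].round().tolist(),im[r,c].tolist()) for c in (300,306,312)])
s=state(); print(s["eef_pos"],s["tcp_rot"],s["opening"],s["joints"])
```

```text
200 [([344.0, -330.0, 309.0], [70, 62, 52]), ([356.0, -345.0, 307.0], [52, 50, 51]), ([368.0, -361.0, 306.0], [47, 47, 50])]
215 [([378.0, -318.0, 218.0], [21, 24, 26]), ([400.0, -330.0, 209.0], [17, 15, 17]), ([402.0, -351.0, 216.0], [24, 23, 25])]
225 [([379.0, -321.0, 175.0], [23, 23, 25]), ([379.0, -343.0, 185.0], [21, 24, 21]), ([390.0, -360.0, 185.0], [21, 24, 25])]
232 [([360.0, -332.0, 162.0], [62, 66, 73]), ([366.0, -351.0, 167.0], [58, 62, 72]), ([382.0, -366.0, 162.0], [61, 65, 73])]
238 [([333.0, -346.0, 162.0], [64, 69, 74]), ([346.0, -362.0, 160.0], [62, 66, 71]), ([354.0, -380.0, 163.0], [57, 62, 68])]
242 [([347.0, -341.0, 130.0], [32, 33, 34]), ([353.0, -360.0, 135.0], [16, 20, 23]), ([365.0, -377.0, 134.0], [25, 21, 22])]
245 [([344.0, -343.0, 120.0], [30, 28, 30]), ([351.0, -362.0, 125.0], [22, 20, 19]), ([362.0, -380.0, 125.0], [28, 21, 22])]
247 [([450.0, -295.0, 3.0], [90, 77, 62]), ([466.0, -313.0, -0.0], [98, 82, 63]), ([459.0, -340.0, 19.0], [81, 58, 43])]
250 [([413.0, -313.0, 27.0], [99, 60, 39]), ([427.0, -331.0, 24.0], [133, 82, 53]), ([435.0, -351.0, 29.0], [132, 83, 55])]
253 [([409.0, -316.0, 16.0], [59, 36, 18]), ([421.0, -334.0, 16.0], [69, 41, 27]), ([434.0, -353.0, 15.0], [74, 47, 33])]
[ 423. -321.    4.] [-3.  0.  2.] 0.004144762865646601 [-1.  1.  2. -0.  1. -1.]
```

Run:
```python
from h import *
np.set_printoptions(precision=0,suppress=True)
P=np.load("scene.npy"); Q=P.reshape(-1,3)
im=cv2.imread("pics/scene0.png")
m=np.zeros(P.shape[:2],bool); m[235:305,315:405]=1
S=m&(P[...,2]>60)&(np.hypot(P[...,0]-166,P[...,1]+602)<130)&(im.max(-1)<90)
v,u=np.nonzero(S); print(len(v))
Z=P[S]; x=(Z-[166.6,-602.4,179.4]); a=.2698; tx=x[:,:2]@[np.cos(a),np.sin(a)]; ty=x[:,:2]@[np.sin(a),-np.cos(a)]
for z0 in range(-60,200,10):
    k=(x[:,2]>=z0)&(x[:,2]<z0+10)
    if k.any(): print(z0,k.sum(),"tx",tx[k].min().round(),tx[k].max().round(),"ty",np.percentile(ty[k],[0,10,50,90,100]).round(), "rows",v[k].min(),v[k].max())
cv2.imwrite("pics/s3.png",cv2.resize(im[225:310,310:410],None,fx=6,fy=6,interpolation=cv2.INTER_CUBIC))
c=viewer.get_calibration("scene")
for o in (0,19,78):
    p=np.array(c["world_to_cam"])@[166.6,-602.4,179.4+o,1]*[1,-1,-1,1]; print(o,(np.array(c["camera_matrix"])@p[:3]/p[2]))
```

```text
1864
50 8 tx -13.0 -7.0 ty [-52. -51.   0.  52.  53.] rows 284 294
60 10 tx -13.0 -9.0 ty [-53. -52.   1.  54.  55.] rows 281 292
70 14 tx -16.0 -8.0 ty [-54. -53.  49.  54.  57.] rows 279 289
80 18 tx -13.0 -7.0 ty [-55. -54.   1.  56.  58.] rows 276 287
90 9 tx -15.0 2.0 ty [-55. -53. -49.  55.  57.] rows 272 284
100 1 tx 8.0 8.0 ty [48. 48. 48. 48. 48.] rows 275 275
110 8 tx -34.0 -0.0 ty [-75. -75.  -4.  69.  78.] rows 266 285
120 68 tx -38.0 26.0 ty [-77. -69.  47.  74.  80.] rows 264 284
130 145 tx -38.0 23.0 ty [-84. -70.  50.  70.  82.] rows 263 283
140 79 tx -36.0 23.0 ty [-84. -74.  14.  79.  86.] rows 258 280
150 589 tx -37.0 29.0 ty [-87. -78.  18.  78.  88.] rows 247 277
160 127 tx -35.0 21.0 ty [-84. -49. -18.  29.  85.] rows 248 274
170 75 tx -26.0 -14.0 ty [-50. -44. -16.  10.  16.] rows 255 263
180 78 tx -26.0 -10.0 ty [-51. -44. -17.   9.  16.] rows 252 260
190 22 tx -27.0 16.0 ty [-49. -44. -26.   7.  15.] rows 241 257
0 [353. 299.   1.]
19 [353. 295.   1.]
78 [356. 280.   1.]
```

View pics/s3.png

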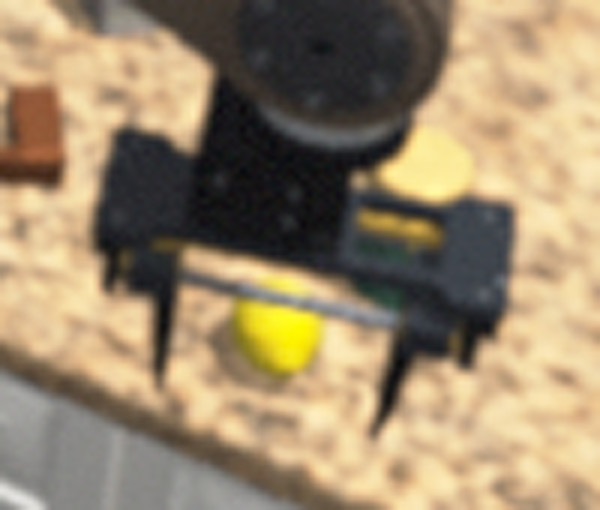

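The crop of the first frame shows the open fingertips at (160,385) and (375,435). By depth, the tips and the gripper body sit about 37–40 mm higher than the reported TCP implies, while x and y agree. So the reported tool length is off. I'll calibrate it by touching the rail top gently with the shut fingers.

Emit:
arm_command(
  rows=[
    [[0, 0, 0.01], 0],
    [[0, 0, 0.01], 0],
    [[0, 0, 0.01], 0],
    [[0, 0, 0], 0],
    [[0, 0, 0], 0],
  ],
)

```text
t: 8.45
eef_pos: [423.3, -320.7, -3.8]
tcp_rot: [-3.141, -0.0, 2.101]
ft_force: [0.6, 0.0, -0.1]
opening: 0.006
grip_force: 0.0
```

Emit:
arm_command(
  rows=[
    [[0, 0, 0.005], 0],
    [[0, 0, 0.005], 0],
    [[0, 0, 0.005], 0],
    [[0, 0, 0], 0],
    [[0, 0, 0], 0],
  ],
)

```text
t: 8.95
eef_pos: [423.4, -320.8, -7.4]
tcp_rot: [-3.142, 0.0, 2.101]
ft_force: [-0.4, -0.7, -0.3]
opening: 0.007
grip_force: 0.0
```

Emit:
arm_command(
  rows=[
    [[0, 0, 0.005], 0],
    [[0, 0, 0.005], 0],
    [[0, 0, 0.0], 0],
    [[0, 0, 0], 0],
    [[0, 0, 0], 0],
  ],
)

```text
t: 9.45
eef_pos: [423.4, -320.8, -9.9]
tcp_rot: [-3.142, 0.0, 2.101]
ft_force: [-0.3, -0.9, 0.7]
opening: 0.006
grip_force: 0.0
```

Emit:
arm_command(
  rows=[
    [[0, 0, 0.005], 0],
    [[0, 0, 0.005], 0],
    [[0, 0, 0.0], 0],
    [[0, 0, 0], 0],
    [[0, 0, 0], 0],
  ],
)

```text
t: 9.95
eef_pos: [423.5, -320.9, -11.1]
tcp_rot: [3.141, 0.001, 2.101]
ft_force: [-4.0, 3.8, 19.3]
opening: 0.006
grip_force: 10.0
```

Contact is at reported z = -11 with the rail top at 24 mm, so the true tip height is reported z + 35. I'll correct for that and grasp again.

Emit:
arm_command(
  rows=[
    [[0, 0, -0.03], 0],
    [[0, 0, -0.03], 0],
    [[0, 0, -0.02], 0],
    [[0, 0, 0], 0],
    [[0, 0, 0], 0],
  ],
  claw=0.5,
)

```text
t: 10.45
eef_pos: [423.4, -320.8, 7.6]
tcp_rot: [3.142, 0.0, 2.101]
ft_force: [-0.4, -0.2, -0.1]
opening: 0.369
grip_force: 0.0
```

Emit:
arm_command(
  rows=[
    [[0, 0, 0], 0],
    [[0, 0, 0.02], 0],
    [[0, 0, 0.03], 0],
    [[0, 0, 0.025], 0],
    [[0, 0, 0.03], 0],
  ],
)

```text
t: 10.95
eef_pos: [423.3, -320.7, -19.5]
tcp_rot: [-3.141, -0.0, 2.101]
ft_force: [-0.6, 0.5, 0.3]
opening: 0.5
grip_force: 0.0
```

Emit:
arm_command(
  rows=[
    [[0, 0, 0.03], 0],
    [[0, 0, 0.02], 0],
    [[0, 0, 0], 0],
    [[0, 0, 0], 0],
    [[0, 0, 0], 0],
  ],
)

```text
t: 11.45
eef_pos: [423.5, -320.9, -30.9]
tcp_rot: [3.142, 0.0, 2.101]
ft_force: [-0.4, 0.0, 0.7]
opening: 0.498
grip_force: 0.0
```

Emit:
arm_command(
  rows=[
    [[0, 0, 0], 0],
    [[0, 0, 0], 0],
    [[0, 0, 0], 0],
    [[0, 0, 0], 0],
    [[0, 0, 0], 0],
  ],
  claw=0,
)

```text
t: 11.95
eef_pos: [423.4, -320.8, -31.1]
tcp_rot: [-3.142, 0.0, 2.101]
ft_force: [0.8, -0.1, 1.8]
opening: 0.145
grip_force: 30.0
```

Emit:
arm_command(
  rows=[
    [[0, 0, 0], 0],
    [[0, 0, 0], 0],
    [[0, 0, 0], 0],
    [[0, 0, 0], 0],
    [[0, 0, 0], 0],
  ],
)

```text
t: 12.45
eef_pos: [423.4, -320.8, -31.1]
tcp_rot: [-3.142, 0.0, 2.101]
ft_force: [-0.9, -0.6, 1.7]
opening: 0.143
grip_force: 30.0
```

Gripped at 14 mm opening. Next I lift and carry it to the slope.

Emit:
arm_command(
  rows=[
    [[0, 0, -0.06], 0],
    [[0, 0, -0.08], 0],
    [[0, 0, -0.08], 0],
    [[0, 0, -0.08], 0],
    [[0, 0, -0.06], 0],
  ],
)

```text
t: 12.95
eef_pos: [423.3, -320.7, 59.7]
tcp_rot: [-3.142, 0.0, 2.101]
ft_force: [0.5, 0.3, -2.8]
opening: 0.144
grip_force: 30.0
```

Run:
```python
from h import *
u=np.array([np.cos(.192),np.sin(.192)]); c=np.array([457.5,-57.5])-40*u; print(c)
plan((*c,55),1.763,10)
```

```text
[418.23501786 -65.13290098]
[[[0.089, 0.05, 0.002], np.float64(0.011)], [[0.091, 0.047, 0.002], np.float64(0.011)], [[0.093, 0.044, 0.002], np.float64(0.01)], [[0.093, 0.04, 0.001], np.float64(0.011)], [[0.095, 0.038, 0.002], np.float64(0.011)]]
[[[0.097, 0.034, 0.002], np.float64(0.011)], [[0.097, 0.031, 0.002], np.float64(0.01)], [[0.099, 0.028, 0.002], np.float64(0.011)], [[0.099, 0.024, 0.002], np.float64(0.011)], [[0.1, 0.021, 0.002], np.float64(0.011)]]
end [418.3 -65.1  54.9] 1.762
```

Emit:
arm_command(
  rows=[
    [[0.089, 0.05, 0.002], 0.011],
    [[0.091, 0.047, 0.002], 0.011],
    [[0.093, 0.044, 0.002], 0.01],
    [[0.093, 0.04, 0.001], 0.011],
    [[0.095, 0.038, 0.002], 0.011],
  ],
)

```text
t: 13.45
eef_pos: [420.5, -192.0, 56.3]
tcp_rot: [-3.141, -0.0, 1.93]
ft_force: [0.5, -0.3, -2.9]
opening: 0.147
grip_force: 30.0
```

Emit:
arm_command(
  rows=[
    [[0.097, 0.034, 0.002], 0.011],
    [[0.097, 0.031, 0.002], 0.01],
    [[0.099, 0.028, 0.002], 0.011],
    [[0.099, 0.024, 0.002], 0.011],
    [[0.1, 0.021, 0.002], 0.011],
  ],
)

```text
t: 13.95
eef_pos: [418.0, -64.1, 53.9]
tcp_rot: [-3.141, -0.0, 1.761]
ft_force: [0.3, 0.5, -2.8]
opening: 0.144
grip_force: 30.0
```

Emit:
arm_command(
  rows=[
    [[0, 0, 0.03], 0],
    [[0, 0, 0.04], 0],
    [[0, 0, 0.04], 0],
    [[0, 0, 0.03], 0],
    [[0, 0, 0], 0],
  ],
)

```text
t: 14.45
eef_pos: [417.8, -65.6, 17.8]
tcp_rot: [-3.14, -0.001, 1.761]
ft_force: [-0.7, -0.7, -2.5]
opening: 0.143
grip_force: 30.0
```

```bash
cat >> h.py <<'E'
def chockfit(P,lo=8):
    # points between lo and 34 mm over the slope plane, in slope frame
    C=np.array([457.5,-57.5,41]); a,t=.192,np.radians(8)
    X=np.array([np.cos(a)*np.cos(t),np.sin(a)*np.cos(t),np.sin(t)]);Y=np.array([-np.sin(a),np.cos(a),0]);R=np.c_[X,Y,np.cross(X,Y)]
    return (P.reshape(-1,3)-C)@R
E
python3 - <<'E'
from h import *
s=state(); print(s["eef_pos"],s["tcp_rot"],s["ft_force"])
im,d,P=cloud("scene"); cv2.imwrite("pics/s4.png",cv2.resize(im[150:290,180:340,::-1],None,fx=4,fy=4))
for c in("scene","top"):
  if c=="top": cloud("top")
  for l in("chock_grip","chock_bed"):print(c,l,[(r["position"],r["confidence"]) for r in models.mark_of(c,l)])
E
```

```text
[417.77631334 -65.61362506  17.81148218] [-3.13959057e+00 -9.90477848e-04  1.76113269e+00] [-0.71634061 -0.6665953  -2.49448541]
scene chock_grip [([419.1, -61.8, 61.7], 0.79)]
scene chock_bed [([635.8, -135.6, -2.3], 0.6), ([505.3, -48.1, 76.4], 0.59)]
top chock_grip []
top chock_bed [([506.7, -44.9, 76.0], 0.66)]
```

View pics/s4.png

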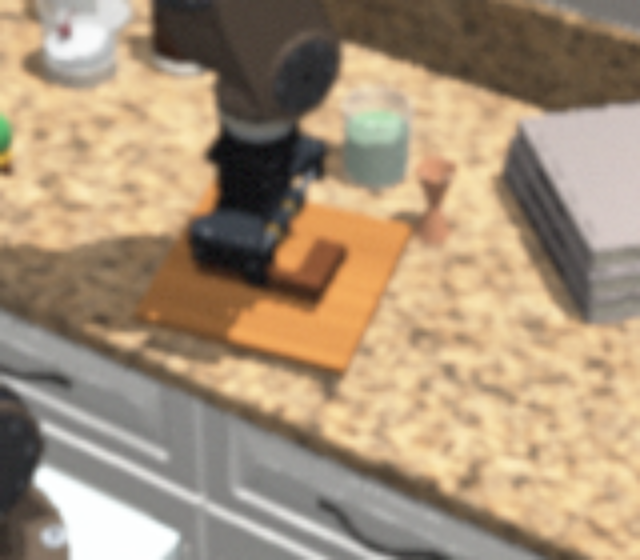

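The crop shows the chock held over the lower half of the board with a prong at (330,265) pointing uphill, roughly centred across it. I'll ease down to toe contact.

Emit:
arm_command(
  rows=[
    [[0, 0, 0.004], 0],
    [[0, 0, 0.004], 0],
    [[0, 0, 0], 0],
    [[0, 0, 0], 0],
    [[0, 0, 0], 0],
  ],
)

```text
t: 15.25
eef_pos: [418.4, -65.2, 17.1]
tcp_rot: [3.142, 0.0, 1.762]
ft_force: [-0.1, -0.3, -3.3]
opening: 0.148
grip_force: 30.0
```

Emit:
arm_command(
  rows=[
    [[0, 0, 0.004], 0],
    [[0, 0, 0.004], 0],
    [[0, 0, 0], 0],
    [[0, 0, 0], 0],
    [[0, 0, 0], 0],
  ],
)

```text
t: 15.75
eef_pos: [418.3, -65.2, 15.1]
tcp_rot: [-3.142, 0.0, 1.762]
ft_force: [0.0, -0.2, -2.5]
opening: 0.148
grip_force: 30.0
```

Emit:
arm_command(
  rows=[
    [[0, 0, 0.004], 0],
    [[0, 0, 0.002], 0],
    [[0, 0, 0], 0],
    [[0, 0, 0], 0],
    [[0, 0, 0], 0],
  ],
)

```text
t: 16.25
eef_pos: [418.3, -65.2, 13.6]
tcp_rot: [-3.142, 0.0, 1.762]
ft_force: [0.1, -0.0, -3.0]
opening: 0.144
grip_force: 30.0
```

Emit:
arm_command(
  rows=[
    [[0, 0, 0.004], 0],
    [[0, 0, 0.002], 0],
    [[0, 0, 0], 0],
    [[0, 0, 0], 0],
    [[0, 0, 0], 0],
  ],
)

```text
t: 16.75
eef_pos: [418.3, -65.3, 12.4]
tcp_rot: [3.141, 0.0, 1.762]
ft_force: [-3.4, -0.8, 7.8]
opening: 0.149
grip_force: 30.1
```

Emit:
arm_command(
  rows=[
    [[0, 0, 0], 0],
    [[0, 0, 0], 0],
    [[0, 0, 0], 0],
    [[0, 0, 0], 0],
    [[0, 0, 0], 0],
  ],
  claw=0.5,
)

```text
t: 17.25
eef_pos: [418.4, -65.2, 12.0]
tcp_rot: [3.142, 0.0, 1.762]
ft_force: [0.7, -0.5, -0.4]
opening: 0.481
grip_force: 0.0
```

Emit:
arm_command(
  rows=[
    [[0, 0, -0.04], 0],
    [[0, 0, -0.08], 0],
    [[0, 0, -0.12], 0],
    [[0, 0, -0.12], 0],
    [[0, 0, -0.04], 0],
  ],
)

```text
t: 17.75
eef_pos: [419.2, -65.4, 114.9]
tcp_rot: [3.138, 0.002, 1.762]
ft_force: [0.4, 0.2, -0.1]
opening: 0.499
grip_force: 0.0
```

Run:
```python
from h import *
im,d,P=cloud("scene"); cv2.imwrite("pics/s5.png",cv2.resize(im[150:290,180:340,::-1],None,fx=4,fy=4))
for c in("scene","top"):
  if c=="top": cloud("top")
  for l in("chock_grip","chock_bed"):
    for r in models.mark_of(c,l): print(c,l,r["position"],r["confidence"],"slope frame",chockfit(np.array(r["position"])).round(1))
L=chockfit(P); m=(abs(L[:,0])<100)&(abs(L[:,1])<110)&(L[:,2]>10)&(L[:,2]<32); Q=L[m]; print(m.sum(),np.median(Q[:,2]),cv2.minAreaRect(Q[:,:2].astype(np.float32)))
T=Q[Q[:,2]>20]; print("top plane",np.linalg.lstsq(np.c_[T[:,:2],np.ones(len(T))],T[:,2],rcond=None)[0])
np.save("chockpts.npy",L)
# bottle approach
s0=state();print(s0["eef_pos"],s0["tcp_rot"][2])
```

```text
scene chock_grip [422.8, -64.1, 49.5] 0.91 slope frame [[-33.8   0.1  13.3]]
scene chock_bed [501.8, -48.8, 75.1] 0.79 slope frame [[49.5  0.1 27.5]]
top chock_bed [504.3, -48.8, 73.7] 0.5 slope frame [[51.7 -0.4 25.8]]
357 24.501310761665792 ((2.018718719482422, -1.93023681640625), (176.85394287109375, 108.9151611328125), 89.36070251464844)
top plane [ 1.06286541e-02 -1.93557876e-03  2.59953984e+01]
[417.76228734 -65.04300181 111.0554712 ] 1.7620132570208555
```

View pics/s5.png

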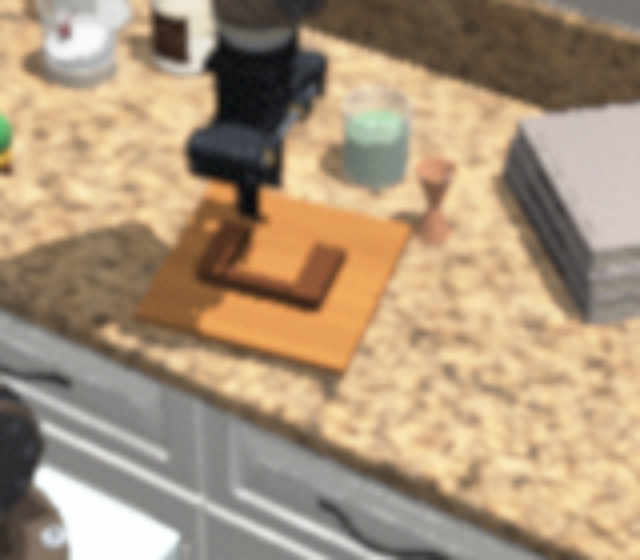

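The crop shows the chock lying flat on the board, toes uphill, centred (rail ~(255,285)). Depth confirms a tilt under 0.011 rad. On to the bottle.

Run:
```python
from h import *
plan((434.3,340.8,85),2.92,10)
```

```text
[[[0.158, 0.037, 0.01], np.float64(-0.037)], [[0.153, 0.056, 0.011], np.float64(-0.037)], [[0.145, 0.073, 0.01], np.float64(-0.037)], [[0.136, 0.089, 0.011], np.float64(-0.036)], [[0.125, 0.104, 0.01], np.float64(-0.037)]]
[[[0.112, 0.117, 0.011], np.float64(-0.037)], [[0.098, 0.13, 0.01], np.float64(-0.037)], [[0.081, 0.14, 0.01], np.float64(-0.037)], [[0.066, 0.149, 0.011], np.float64(-0.037)], [[0.047, 0.156, 0.01], np.float64(-0.037)]]
end [434.3 340.9  85.1] 2.921
```

Emit:
arm_command(
  rows=[
    [[0.158, 0.037, 0.01], -0.037],
    [[0.153, 0.056, 0.011], -0.037],
    [[0.145, 0.073, 0.01], -0.037],
    [[0.136, 0.089, 0.011], -0.036],
    [[0.125, 0.104, 0.01], -0.037],
  ],
  claw=1,
)

```text
t: 18.55
eef_pos: [426.0, 139.3, 97.8]
tcp_rot: [-3.14, -0.001, 2.345]
ft_force: [0.9, -0.3, 0.5]
opening: 0.862
grip_force: 0.0
```

Emit:
arm_command(
  rows=[
    [[0.112, 0.117, 0.011], -0.037],
    [[0.098, 0.13, 0.01], -0.037],
    [[0.081, 0.14, 0.01], -0.037],
    [[0.066, 0.149, 0.011], -0.037],
    [[0.047, 0.156, 0.01], -0.037],
  ],
)

```text
t: 19.05
eef_pos: [434.1, 342.2, 84.5]
tcp_rot: [-3.14, -0.002, 2.926]
ft_force: [0.9, -0.7, 0.3]
opening: 0.999
grip_force: 0.0
```

Run:
```python
from h import *
from scipy.optimize import minimize
for c in("top","scene"):
    im,d,P=cloud(c); L=chockfit(P); m=(abs(L[:,0])<100)&(abs(L[:,1])<108)&(L[:,2]>13)&(L[:,2]<32); Q=L[m]; print(c,m.sum(),np.median(Q[:,2]),cv2.minAreaRect(Q[:,:2].astype(np.float32)))
    def dist(p):
        co,s=np.cos(p[2]),np.sin(p[2]); e=Q[:,:2]-p[:2]; x=e@[co,s]; y=e@[-s,co]
        b=lambda cx,cy,hx,hy: np.hypot(np.maximum(abs(x-cx)-hx,0),np.maximum(abs(y-cy)-hy,0))
        return np.mean(np.minimum(np.minimum.reduce([b(0,0,7,65),b(33.5,50,40.5,15),b(33.5,-50,40.5,15)]),15)**2)
    r=min((minimize(dist,[-38+i,j,k],method="Nelder-Mead") for i in(-6,6) for j in(-5,5) for k in(-.05,.05)),key=lambda r:r.fun); print("fit",r.x,r.fun)
    for l in("chock_grip","chock_bed","slope","bottle_mid"):
        for r in models.mark_of(c,l)[:1]: print(l,np.round(r["position"]),round(r["confidence"],2),chockfit(np.array(r["position"])).round(1))
    if c=="scene":
        cv2.imwrite("pics/s6.png",cv2.resize(im[130:230,110:230,::-1],None,fx=5,fy=5))
    Q,R=rect(P,(455,-55),165,25,70); print(R)
s=state();print(s["eef_pos"],s["tcp_rot"],s["opening"],s["t"])
```

```text
top 443 23.71159925251907 ((-6.620227813720703, -1.05413818359375), (130.2244873046875, 77.82198333740234), 89.9189453125)
fit [-3.80263042e+01 -1.16391563e+00  5.21970646e-03] 0.0005256727699130424
chock_grip [418. -69.  48.] 0.81 [[-39.6  -4.1  12.5]]
chock_bed [504. -50.  75.] 0.79 [[51.2 -1.4 27.5]]
slope [458. -56.  44.] 0.77 [[1.3 0.9 2.9]]
bottle_mid [430. 341.  42.] 0.48 [[ 49.1 396.3  -5.4]]
((458.60174560546875, -59.180999755859375), (198.98033142089844, 219.9718017578125), 11.158843994140625)
scene 337 24.112696011141082 ((-13.920415878295898, -18.36712646484375), (173.45245361328125, 76.7978515625), 89.07401275634766)
fit [-4.10766091e+01  1.47257042e+00 -2.17487185e-02] 0.9912828673316937
chock_grip [420. -66.  49.] 0.94 [[-37.2  -1.1  12.9]]
chock_bed [502. -48.  76.] 0.91 [[50.2  0.7 28. ]]
slope [460. -56.  45.] 0.8 [[3.2 1.1 3.2]]
bottle_mid [433. 344.  38.] 0.59 [[ 51.4 398.9  -9.8]]
((456.1043701171875, -56.33392333984375), (209.0718231201172, 223.27247619628906), 11.55136489868164)
[435.07017978 339.85431148  86.1219176 ] [-3.14144630e+00  3.40312164e-05  2.91960111e+00] 1.000125500545 19.55
```

View pics/s6.png

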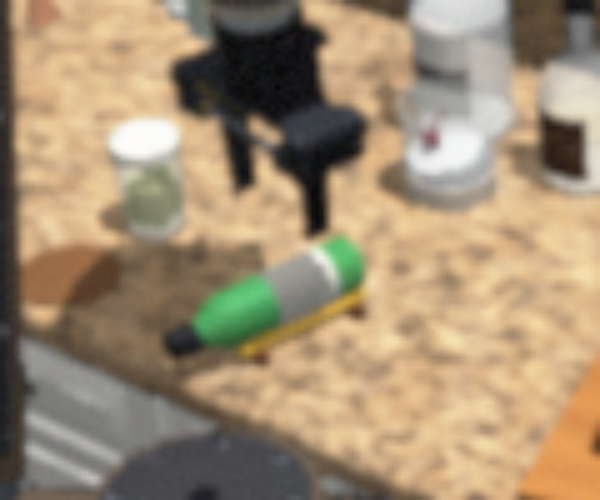

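The crop shows the bottle on the rest, neck at (180,340), with the open fingers overhead straddling its body. I'll descend to grasp it.

Emit:
arm_command(
  rows=[
    [[0, 0, 0.08], 0],
    [[0, 0, 0.08], 0],
    [[0, 0, 0.08], 0],
    [[0, 0, 0.08], 0],
    [[0, 0, 0.065], 0],
  ],
)

```text
t: 20.05
eef_pos: [434.9, 340.1, -11.0]
tcp_rot: [-3.141, -0.0, 2.92]
ft_force: [0.5, 1.2, 0.4]
opening: 0.999
grip_force: 0.0
```

Emit:
arm_command(
  rows=[
    [[0, 0, 0], 0],
    [[0, 0, 0], 0],
    [[0, 0, 0], 0],
    [[0, 0, 0], 0],
    [[0, 0, 0], 0],
  ],
  claw=0,
)

```text
t: 20.55
eef_pos: [435.1, 340.8, -9.5]
tcp_rot: [3.141, 0.001, 2.921]
ft_force: [-0.7, 0.2, -0.7]
opening: 0.638
grip_force: 0.0
```

Emit:
arm_command(
  rows=[
    [[0, 0, 0], 0],
    [[0, 0, 0], 0],
    [[0, 0, 0], 0],
    [[0, 0, 0], 0],
    [[0, 0, 0], 0],
  ],
)

```text
t: 21.05
eef_pos: [435.2, 341.2, -9.8]
tcp_rot: [3.141, 0.001, 2.921]
ft_force: [-0.6, 3.7, 4.9]
opening: 0.521
grip_force: 29.9
```

Emit:
arm_command(
  rows=[
    [[0, 0, -0.03], 0],
    [[0, 0, -0.06], 0],
    [[0, 0, -0.08], 0],
    [[0, 0, -0.06], 0],
    [[0, 0, -0.03], 0],
  ],
)

```text
t: 21.55
eef_pos: [434.7, 340.4, 55.7]
tcp_rot: [-3.141, 0.0, 2.921]
ft_force: [-0.3, -1.2, -4.7]
opening: 0.521
grip_force: 29.8
```

Run:
```python
from h import *
s=state();print(s["eef_pos"],s["opening"],s["grip_force"],s["ft_force"],s["moment"])
Ri=chockfit(np.eye(3)*1.0)-chockfit(np.zeros((1,3)))  # rows: R
t=np.array([457.5,-57.5,41])+Ri@[57,-1,25]; print(t)
plan((t[0],t[1],52),1.766,12) if False else plan((t[0],t[1],52),1.766,15)
```

```text
[434.73475946 340.43633454  55.74660631] 0.5214840951198917 29.849374294281006 [-0.27491859 -1.23558642 -4.72804213] [ 0.05628751 -0.14948548  0.02572499]
[509.6835019  -48.37452781  73.68956847]
[[[-0.042, -0.097, 0.001], np.float64(0.025)], [[-0.05, -0.093, 0.001], np.float64(0.024)], [[-0.056, -0.089, 0.001], np.float64(0.025)], [[-0.064, -0.085, 0.001], np.float64(0.024)], [[-0.069, -0.079, 0.001], np.float64(0.025)]]
[[[-0.076, -0.074, 0.001], np.float64(0.024)], [[-0.08, -0.068, 0.001], np.float64(0.025)], [[-0.086, -0.061, 0.001], np.float64(0.024)], [[-0.091, -0.055, 0.001], np.float64(0.025)], [[-0.094, -0.047, 0.001], np.float64(0.024)]]
[[[-0.098, -0.041, 0.001], np.float64(0.025)], [[-0.1, -0.032, 0.001], np.float64(0.024)], [[-0.103, -0.025, 0.001], np.float64(0.025)], [[-0.104, -0.016, 0.001], np.float64(0.024)], [[-0.105, -0.009, 0.001], np.float64(0.025)]]
end [509.7 -48.3  52. ] 1.765
```

Emit:
arm_command(
  rows=[
    [[-0.042, -0.097, 0.001], 0.025],
    [[-0.05, -0.093, 0.001], 0.024],
    [[-0.056, -0.089, 0.001], 0.025],
    [[-0.064, -0.085, 0.001], 0.024],
    [[-0.069, -0.079, 0.001], 0.025],
  ],
)

```text
t: 22.05
eef_pos: [459.3, 209.8, 53.1]
tcp_rot: [-3.14, -0.001, 2.532]
ft_force: [0.4, -0.2, -4.9]
opening: 0.524
grip_force: 29.8
```

Emit:
arm_command(
  rows=[
    [[-0.076, -0.074, 0.001], 0.024],
    [[-0.08, -0.068, 0.001], 0.025],
    [[-0.086, -0.061, 0.001], 0.024],
    [[-0.091, -0.055, 0.001], 0.025],
    [[-0.094, -0.047, 0.001], 0.024],
  ],
)

```text
t: 22.55
eef_pos: [484.3, 80.3, 51.9]
tcp_rot: [-3.14, -0.001, 2.148]
ft_force: [-0.7, 0.0, -4.8]
opening: 0.522
grip_force: 29.8
```

Emit:
arm_command(
  rows=[
    [[-0.098, -0.041, 0.001], 0.025],
    [[-0.1, -0.032, 0.001], 0.024],
    [[-0.103, -0.025, 0.001], 0.025],
    [[-0.104, -0.016, 0.001], 0.024],
    [[-0.105, -0.009, 0.001], 0.025],
  ],
)

```text
t: 23.05
eef_pos: [509.2, -49.1, 50.6]
tcp_rot: [-3.14, -0.0, 1.762]
ft_force: [-0.3, 0.7, -4.1]
opening: 0.519
grip_force: 29.8
```

Emit:
arm_command(
  rows=[
    [[0, 0, 0.02], 0],
    [[0, 0, 0.02], 0],
    [[0, 0, 0.02], 0],
    [[0, 0, 0.01], 0],
    [[0, 0, 0], 0],
  ],
)

```text
t: 23.55
eef_pos: [509.4, -47.3, 33.1]
tcp_rot: [-3.141, -0.0, 1.767]
ft_force: [0.2, -0.1, -5.0]
opening: 0.521
grip_force: 29.9
```

Run:
```python
from h import *
s=state();print(s["eef_pos"],s["tcp_rot"],s["ft_force"],s["t"])
im,d,P=cloud("scene"); cv2.imwrite("pics/s7.png",cv2.resize(im[150:290,180:340,::-1],None,fx=4,fy=4))
for c in("scene","top"):
  if c=="top": im,d,P=cloud("top")
  for l in("bottle_mid","chock_grip"):
    for r in models.mark_of(c,l)[:1]: print(c,l,np.round(r["position"]),round(r["confidence"],2),chockfit(np.array(r["position"])).round(1))
p=s["eef_pos"]+[0,0,49]; print("axis est in slope",chockfit(p).round(1))
```

```text
[509.35261751 -47.29644198  33.08178393] [-3.14060115e+00 -3.44544963e-04  1.76653469e+00] [ 0.18980288 -0.08098316 -5.0194445 ] 23.55
scene bottle_mid [507. -42.  85.] 0.61 [[56.9  5.9 36.7]]
scene chock_grip [419. -62.  50.] 0.82 [[-37.4   2.7  14.2]]
axis est in slope [[58.1  0.1 33.3]]
```

View pics/s7.png

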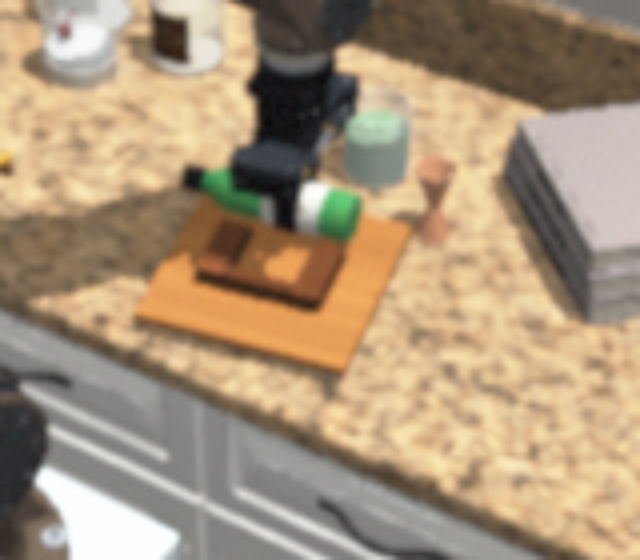

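The crop shows the bottle held just uphill of the chock, level and centred over the two toes (body (240–360, 175–235)). I'll lower it gently.

Emit:
arm_command(
  rows=[
    [[0, 0, 0.01], 0],
    [[0, 0, 0.01], 0],
    [[0, 0, 0.004], 0],
    [[0, 0, 0], 0],
    [[0, 0, 0], 0],
  ],
)

```text
t: 24.35
eef_pos: [509.7, -48.0, 27.5]
tcp_rot: [-3.141, 0.0, 1.765]
ft_force: [-1.0, -0.2, -5.1]
opening: 0.522
grip_force: 29.9
```

Emit:
arm_command(
  rows=[
    [[0, 0, 0.004], 0],
    [[0, 0, 0.003], 0],
    [[0, 0, 0], 0],
    [[0, 0, 0], 0],
    [[0, 0, 0], 0],
  ],
)

```text
t: 24.85
eef_pos: [509.7, -48.0, 25.8]
tcp_rot: [3.142, 0.0, 1.765]
ft_force: [0.1, 0.2, -4.2]
opening: 0.523
grip_force: 29.9
```

Emit:
arm_command(
  rows=[
    [[0, 0, 0.004], 0],
    [[0, 0, 0.0], 0],
    [[0, 0, 0], 0],
    [[0, 0, 0], 0],
    [[0, 0, 0], 0],
  ],
)

```text
t: 25.35
eef_pos: [509.9, -48.1, 25.0]
tcp_rot: [3.141, 0.0, 1.765]
ft_force: [0.1, -1.4, 1.0]
opening: 0.525
grip_force: 29.8
```

Touching the slope. Now I'll shift it downhill to meet the toes.

Emit:
arm_command(
  rows=[
    [[0, -0.004, 0.0005], 0],
    [[0, -0.004, 0.0005], 0],
    [[0, 0, 0], 0],
    [[0, 0, 0], 0],
    [[0, 0, 0], 0],
  ],
)

```text
t: 25.85
eef_pos: [508.1, -48.5, 24.7]
tcp_rot: [3.141, 0.0, 1.765]
ft_force: [1.9, -0.0, 2.3]
opening: 0.519
grip_force: 29.9
```

Emit:
arm_command(
  rows=[
    [[0, -0.004, 0.0005], 0],
    [[0, 0, 0], 0],
    [[0, 0, 0], 0],
    [[0, 0, 0], 0],
    [[0, 0, 0], 0],
  ],
)

```text
t: 26.35
eef_pos: [506.9, -48.7, 24.5]
tcp_rot: [3.141, 0.0, 1.765]
ft_force: [1.8, -0.0, 3.8]
opening: 0.521
grip_force: 29.9
```

Emit:
arm_command(
  rows=[
    [[0, -0.004, 0.0005], 0],
    [[0, 0, 0], 0],
    [[0, 0, 0], 0],
    [[0, 0, 0], 0],
    [[0, 0, 0], 0],
  ],
)

```text
t: 26.85
eef_pos: [506.0, -48.8, 24.4]
tcp_rot: [3.141, 0.0, 1.765]
ft_force: [5.1, -0.1, 4.1]
opening: 0.524
grip_force: 29.8
```

Emit:
arm_command(
  rows=[
    [[0, -0.003, 0.0005], 0],
    [[0, 0, 0], 0],
    [[0, 0, 0], 0],
    [[0, 0, 0], 0],
    [[0, 0, 0], 0],
  ],
)

```text
t: 27.35
eef_pos: [505.3, -49.0, 24.3]
tcp_rot: [3.141, 0.0, 1.765]
ft_force: [5.1, -0.7, 5.3]
opening: 0.521
grip_force: 29.8
```

Toe contact (5 N uphill reaction), at the expected place. Releasing.

Emit:
arm_command(
  rows=[
    [[0, 0, 0], 0],
    [[0, 0, 0], 0],
    [[0, 0, 0], 0],
    [[0, 0, 0], 0],
    [[0, 0, 0], 0],
  ],
  claw=0.62,
)

```text
t: 27.85
eef_pos: [504.7, -48.9, 24.0]
tcp_rot: [-3.141, -0.0, 1.765]
ft_force: [0.2, -0.2, 0.2]
opening: 0.619
grip_force: 0.0
```

Run:
```python
from h import *
for c in("scene","top"):
  im,d,P=cloud(c)
  for l in("bottle_mid","chock_grip"):
    for r in models.mark_of(c,l)[:1]: print(c,l,np.round(r["position"]),round(r["confidence"],2),chockfit(np.array(r["position"])).round(1))
s=state();print(s["eef_pos"],s["ft_force"],s["opening"],s["grip_force"])
```

```text
scene bottle_mid [506. -43.  73.] 0.52 [[54.2  5.  25. ]]
scene chock_grip [420. -65.  49.] 0.7 [[-37.2  -0.3  13.1]]
[505.06106604 -48.92070168  24.19163433] [-0.22455075 -0.50337153 -0.16249277] 0.6175484272751092 0.0
```

Emit:
arm_command(
  rows=[
    [[0, 0, -0.02], 0],
    [[0, 0, -0.04], 0],
    [[0, 0, -0.08], 0],
    [[0, 0, -0.1], 0],
    [[0, 0, -0.12], 0],
  ],
)

```text
t: 28.65
eef_pos: [504.7, -48.8, 115.5]
tcp_rot: [-3.141, -0.0, 1.765]
ft_force: [0.5, 0.6, -0.8]
opening: 0.62
grip_force: 0.0
```

Emit:
arm_command(
  rows=[
    [[-0.1, 0, -0.06], 0],
    [[-0.18, 0, 0], 0],
    [[-0.18, 0, 0], 0],
    [[-0.18, 0, 0], 0],
    [[-0.1, 0, 0], 0],
  ],
)

```text
t: 29.15
eef_pos: [541.1, -233.5, 130.2]
tcp_rot: [3.141, 0.001, 1.764]
ft_force: [0.2, 0.8, -0.1]
opening: 0.619
grip_force: 0.0
```

Run:
```python
from h import *
for c in("scene","top"):
  im,d,P=cloud(c)
  for l in("bottle_mid","chock_grip","chock_bed"):
    for r in models.mark_of(c,l)[:1]: print(c,l,np.round(r["position"]),round(r["confidence"],2),chockfit(np.array(r["position"])).round(1))
  L=chockfit(P); Q=L[(abs(L[:,0]-54)<40)&(abs(L[:,1])<140)&(L[:,2]>36)&(L[:,2]<60)]; print(len(Q),Q[:,2].max(),cv2.minAreaRect(Q[:,:2].astype(np.float32)))
  Q=L[(abs(L[:,0]+6)<36)&(abs(L[:,1])<90)&(L[:,2]>15)&(L[:,2]<30)]; print(len(Q),cv2.minAreaRect(Q[:,:2].astype(np.float32)), np.percentile(Q[:,0],1))
  cv2.imwrite(f"pics/end_{c}.png",cv2.resize(im[150:290,180:340,::-1],None,fx=4,fy=4))
a=cv2.imread("pics/end_scene.png");b=cv2.imread("pics/end_top.png");cv2.imwrite("pics/end.png",cv2.resize(np.hstack([a,b]),(800,350)))
```

```text
scene bottle_mid [505. -44.  73.] 0.96 [[53.2  4.6 24.9]]
scene chock_grip [ 636. -136.   -0.] 0.7 [[ 152.7 -111.3  -63.1]]
scene chock_bed [500. -44.  78.] 0.7 [[48.8  5.  30.1]]
333 58.67324779824683 ((47.07562255859375, 25.94751739501953), (48.72907257080078, 180.68186950683594), 0.009624375961720943)
248 ((-6.1011810302734375, 1.6710662841796875), (71.63046264648438, 134.8736114501953), 0.008529984392225742) -41.65833598072492
top chock_grip [414. -64.  45.] 0.92 [[-42.9   2.   10.1]]
top chock_bed [499. -49.  77.] 0.98 [[47.3  0.1 29.6]]
546 58.719300493282496 ((54.14744567871094, 26.643280029296875), (185.0996856689453, 46.26506805419922), 89.40806579589844)
358 ((-6.249103546142578, -0.9107894897460938), (129.83648681640625, 71.11236572265625), 89.82331085205078) -41.72794838835085
```

View pics/end.png

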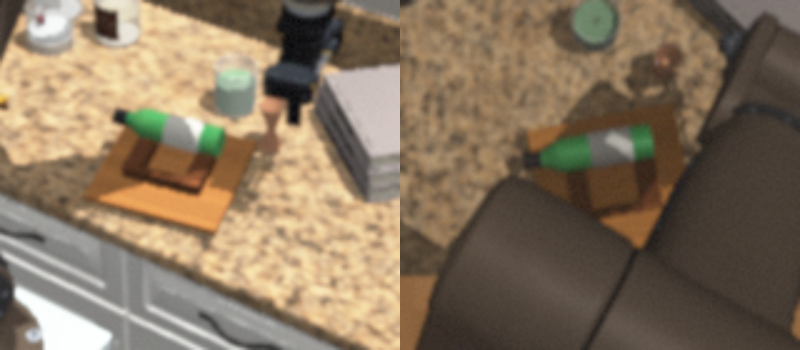

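The picture shows the bottle lying across the slope against both toes and parallel to the rail, with the chock flat and the bystanders untouched. Measured along the slope, the bottle axis is at about 54 mm and the rail at about -38 mm, as needed.

```bash
python3 -c "
from h import *
print(env.job_done(), state()['t'])"
```

```text
the job is handed in; nothing more can be done
the job is handed in; nothing more can be done
```

The job is handed in, but no pass/fail result came back. By my last camera measurements, the chock is flat and square on the lower slope with its toes uphill, and the bottle rests against both toes, centred and released, with nothing else seen to have moved.

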